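# Set the straightedge on its two pins and nest the round mirror against it

## Robot

A 6-joint arm with a two-finger parallel gripper is mounted at the origin on a cart in front of the work surface, level with it; the furniture and walls round the work are solid. World frame = base frame: x ahead of the robot, y to its left, z up, the work surface at z = 0. Lengths are in m, angles in rad, forces in N, time in s.
With the tool pointing down it reaches from about 0.325 to 0.9 m from the base axis. Payload 3.5 kg.
Tool frame: the origin (TCP) lies midway between the tips of the shut fingers; the grasp point (between the pads) lies 19 mm behind it; z points along the fingers, y is the line along which they close (so a half turn about z gives the same grasp; the last joint's range is limited). The gripper opens to 85 mm and grips with 20 to 120 N. Pads are 22 mm wide; open, the fingers measure 114 mm over their backs; the gripper's body (76 mm by 85 mm) begins 54 mm behind the grasp point. The pads swing forward as they close: fully open they stand 13 mm farther back than shut.
Start: joints at [-1.339, 0.276, -0.026, 1.268, 0, 1.467], TCP at [0.205, -0.59, 0.231] pointing down, gripper open.
Joint ranges: [-3.12, 3.12], [-0.85, 1.88], [-1.08, 1.24], [-1.95, 2.15], [-1.57, 1.53], [-3.14, 3.14]. Speed limits (rad/s): [2.57, 2.57, 3.14, 3.14, 3.14, 3.14].

## Interface

Orientations are given as a unit quaternion [w, x, y, z].
In Python, from bench import manip gives the robot as it stands.
- The arm moves only by the shell command python3 -m handwheel 'ROWS' [FORCE]. ROWS is JSON, a list of rows, each a list of 5 numbers: the shift along the tool's x, y, z in m, then the turn about the tool's z in rad, then the opening, from 0 (shut) to 1 (fully open). A call has exactly 5 rows; each row shifts and turns the commanded pose from where the row before left it, along the tool's axes as they then stand; what a row does not reach is not made up. A row lasts 1/8 s, in which the tool goes at most 62.5 mm and 10.7 degrees, less where a joint would pass 70% of its speed; a pose out of reach is approached as far as the arm can. A call with a gripper value outside its range is refused whole. The fingers move at their own pace and stop on an object; FORCE is the grip in N (left out, the last holds). Time passes only in rows, so rows that do not move let the fingers close, or fill a call up. It gives the time, the measured TCP pose, the force, the opening and the grip force at its end, in the units of the state.
- manip.state(): the state, without advancing time (a new reading comes with each control period).
- manip.read_camera(name): name is "scene" or "top"; returns a dict with "color" (384x512x3 uint8, red, green, blue), "fovy" (degrees; the focal length in pixels is half the picture's height over the tangent of half this angle, whatever the lens; pixels are square), "cx", "cy" (the principal point, pixels), "T" (4x4, takes a point from camera to world coordinates). Camera axes: x right, y down, z forward; pixel columns grow to the right and rows downward; lengths in m; the calibration is good to about 2 mm. A picture is of the moment at which its call begins. There is no depth.
- manip.sign_off(): hands the job in; it is judged then, once.
The state is a dict: "time": time; "q": joint angles; "dq": joint speeds; "tau": joint torques, N m; "ee_pos": TCP position; "tcp_rot": TCP orientation; "force": force on the tool from outside, world axes, zero at the start; "moment": the same for the moment, N m; "gripper_width": finger opening in m; "gripper_force": force on a finger pad.
Only numpy, scipy, OpenCV 4.12 (cv2) and the standard library are available. Lean on these libraries where they do the work, as an engineer would, in place of code of your own. Each camera call takes 0.05 s, during which the arm holds its last target. There are 200 camera calls.

## Task

Get the fixture plate ready for bonding the mirror: lay the steel straightedge flat on the blue plate, grip rib up, between the yellow pin and the two red pins, and slide it until its long edge touches both red pins at once. Then nudge the round mirror along the plate into its nest, so that it touches both the straightedge's other long edge and the yellow pin, on the side of the yellow pin nearer the plate's middle, with the straightedge still tight on both red pins. Do not shift the jar, the soldering-iron stand, the side cutters or the screwdriver.

Things in the scene. Friction and masses are not known exactly. Their poses are not given: they have to be found in the camera images.
- plate: Blue fixture plate, fixed to the bench, 220 (x) x 240 (y) x 10 mm high. Origin at the centre of its underside on the bench; its +x points roughly away from the robot, z up; the top is at z = 10 mm. Three upright pins, each 10 mm in diameter, stand 18 mm high out of its top: two red ones near the far edge and one yellow one.
- pin_left (a point): Foot of the left red pin, on its axis at the plate's top: 80, 60, 10 mm in the plate's frame.
- pin_right (a point): Foot of the right red pin, on its axis at the plate's top: 80, -60, 10 mm in the plate's frame.
- pin_stop (a point): Foot of the yellow pin, on its axis at the plate's top: 3, 50, 10 mm in the plate's frame. With the straightedge (on the yellow pin's side of the red pins) tight on both, its other long edge lies at x = 39 mm in the plate's frame, and the nested mirror's axis at x = 17, y = 27 mm.
- straightedge: Loose steel straightedge, a flat bar 36 (x) x 200 (y, its length) x 8 mm high, dark grey with white graduations, about 0.5 kg (4 to 8 N slide it along the plate); either long edge may be used. An orange grip rib 14 (x) x 90 (y) mm stands along the middle of its top, from 8 to 28 mm above its underside. Origin at the centre of its underside, z up. It starts on the bench behind the synthesizer.
- mirror: Loose round mirror in a black cell, a plain cylinder 44 mm in diameter and 20 mm high, about 0.12 kg, silvery on top. Origin at the centre of its underside, z up. It starts standing on the near part of the plate and slides freely.
- flux_jar: White jar with a red lid, 42 mm in diameter, 32 mm high, loose; a bystander. Origin at the centre of its underside.
- iron_holder: Black soldering-iron stand with a wire coil, 120 x 62 x 103 mm, loose; a bystander. Origin at the centre of its underside.
- side_cutter: Side cutters with blue handles lying flat, 115 x 45 x 10 mm, loose; a bystander. Origin at the centre of its underside.
- driver_yellow: Screwdriver with a yellow handle lying flat, 153 mm long, 20 mm thick, loose; a bystander. Origin at the centre of its underside.
Things that resemble listed ones, but are neither listed nor needed, are in the scene too. Of the things that look like the mirror, the smallest one is meant.

How it is judged:
On the way:
1. the straightedge lies flat on the plate, at rest, its edge against both red pins (angle between straightedge's own z axis and vertical below 0.06 rad and z of straightedge in the frame of plate between 0.008 and 0.0125 m and y of pin_left in the frame of straightedge between -0.098 and 0.098 m and y of pin_right in the frame of straightedge between -0.098 and 0.098 m and x of straightedge in the frame of plate below 0.075 m and ((x of pin_left in the frame of straightedge between 0.021 and 0.025 m and x of pin_right in the frame of straightedge between 0.021 and 0.025 m) or (x of pin_left in the frame of straightedge between -0.025 and -0.021 m and x of pin_right in the frame of straightedge between -0.025 and -0.021 m)) and linear speed of straightedge below 0.01 m/s), for 0.2 s.
At the end, for the whole second after the job is handed in: Straightedge flat on the plate, rib up, between yellow and red pins, one long edge within 2 mm of both red pins; mirror flat on the plate, within 2 mm of touching the straightedge's other edge and the yellow pin, on that pin's side nearer the plate's middle; both at rest (angle between each of straightedge, mirror's own z axis and vertical below 0.06 rad and z of straightedge in the frame of plate between 0.008 and 0.0125 m and y of pin_left in the frame of straightedge between -0.098 and 0.098 m and y of pin_right in the frame of straightedge between -0.098 and 0.098 m and x of straightedge in the frame of plate below 0.075 m and ((x of pin_left in the frame of straightedge between 0.021 and 0.025 m and x of pin_right in the frame of straightedge between 0.021 and 0.025 m and x of mirror in the frame of straightedge between -0.042 and -0.038 m) or (x of pin_left in the frame of straightedge between -0.025 and -0.021 m and x of pin_right in the frame of straightedge between -0.025 and -0.021 m and x of mirror in the frame of straightedge between 0.038 and 0.042 m)) and horizontal distance between mirror and pin_stop below 0.029 m and y of mirror in the frame of straightedge between -0.098 and 0.098 m and z of mirror in the frame of plate between 0.008 and 0.0125 m and linear speed of each of straightedge, mirror below 0.01 m/s and y of mirror in the frame of plate below 0.045 m).
It fails at once if a bystander (jar, iron stand, side cutters, screwdriver) is shifted by more than 30 mm (distance of any of flux_jar, iron_holder, side_cutter, driver_yellow from where it was at the start of the episode above 0.03 m).
It also fails if it takes over 72 s, if anything falls off the work surface, if the arm or the gripper's body presses on something with over 40 N, if the wrist force passes 120 N, or if a joint passes its speed limit or range.

## Working session

There is one attempt and no reset: what is moved stays moved. The work goes in short steps, Python scripts to look and compute and a shell command to move; the robot and the scene stay as the last step left them, time stands still between calls to the robot, and variables do not carry over. Pictures are saved under pics/ and viewed, at most 10 in all, crops included, and the job is handed in when it is done.

```bash
mkdir -p pics
python3 - <<'E'
from bench import manip
import cv2,numpy as np
for n in("scene","top"):
    c=manip.read_camera(n);cv2.imwrite(f"pics/{n}0.png",cv2.resize(c["color"][:,:,::-1],None,fx=1.5,fy=1.5,interpolation=cv2.INTER_CUBIC));print(n,c["fovy"],c["cx"],c["cy"],np.round(c["T"],3).tolist())
s=manip.state();print(s)
E
```

```text
scene 53.826352852486075 255.9279122362856 188.67711461107783 [[-0.836, -0.269, 0.479, 0.043], [-0.549, 0.392, -0.738, 0.702], [0.011, -0.88, -0.476, 0.564], [0.0, 0.0, 0.0, 1.0]]
top 42.08595784517779 254.7795522140715 190.81062985808782 [[-0.09, -0.93, 0.356, -0.14], [-0.996, 0.083, -0.037, -0.027], [0.005, -0.358, -0.934, 1.865], [0.0, 0.0, 0.0, 1.0]]
{'time': 0.1, 'q': array([-1.33938537e+00,  2.77072508e-01, -2.77858906e-02,  1.26800691e+00,
       -1.06276626e-05,  1.46739976e+00]), 'dq': array([ 0.00044853,  0.00010478,  0.00350378, -0.00165138, -0.00040315,
        0.0002884 ]), 'tau': array([ 2.56567546e-04, -4.46707284e+01,  2.96129000e+01,  8.44759546e-03,
       -1.08004253e-04, -3.77385163e-06]), 'ee_pos': array([ 0.2051885, -0.5895853,  0.230242 ]), 'tcp_rot': array([-1.03203158e-03,  9.86020154e-01,  1.66622886e-01, -7.14725403e-05]), 'force': array([ 0.42847288,  0.1240333 , -0.07004574]), 'moment': array([ 0.03345858,  0.05568755, -0.03602211]), 'gripper_force': 0.0, 'gripper_width': 0.08539809833800373}
```

View pics/scene0.png

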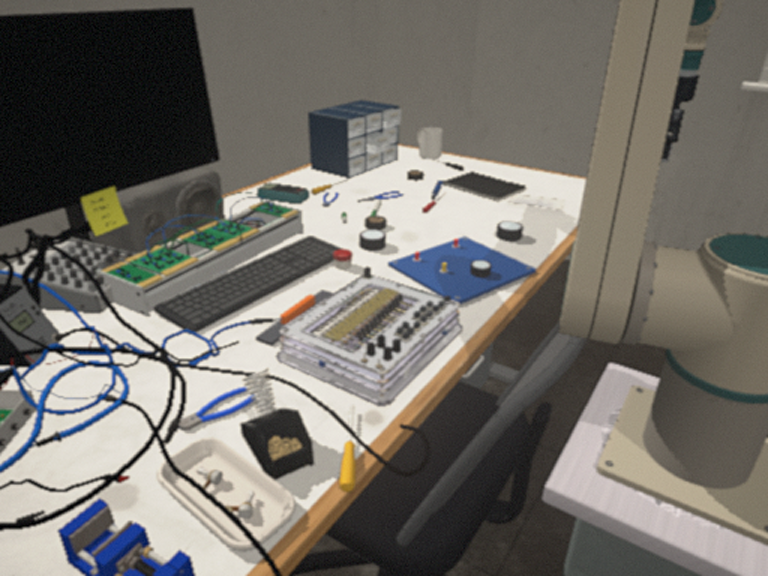

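View pics/top0.png

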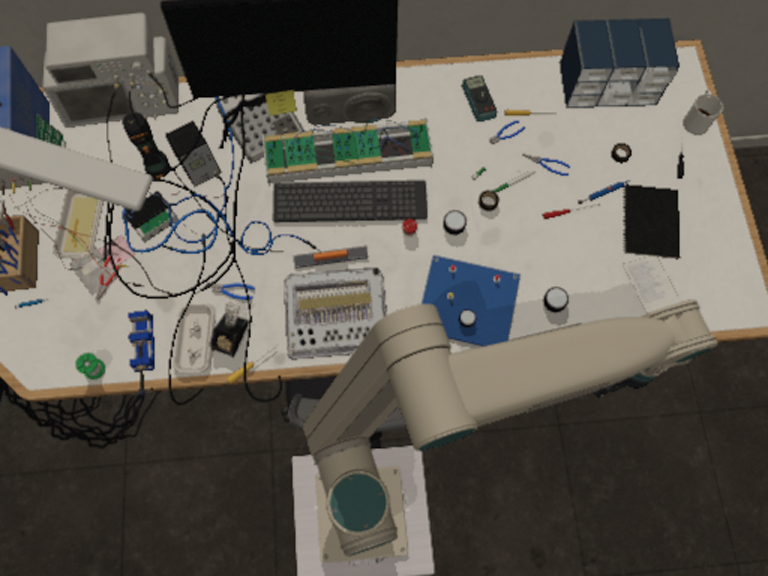

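Top view (768x576 scale): straightedge at (330,257), plate at (470,300), with red pins at (453,268) and (497,279) and the yellow pin at (450,296). Mirror-like things, top (scene) pixels: (467,318) on the plate (scene 481,268), (455,222) (scene 372,239), (556,298) (scene 510,230); two dark rolls sit at (488,200) and (621,152). By description it is the smallest one, on the near part of the plate. I'll check this in a close crop.

```bash
cat > h.py <<'E'
import numpy as np,cv2
from bench import manip
from scipy.optimize import least_squares
class Cam:
    def __init__(s,n):
        c=manip.read_camera(n);s.img=c["color"];s.T=np.array(c["T"]);s.cx,s.cy=c["cx"],c["cy"]
        s.f=s.img.shape[0]/2/np.tan(np.radians(c["fovy"])/2)
    def proj(s,P):
        p=(np.atleast_2d(P)-s.T[:3,3])@s.T[:3,:3]
        return np.c_[s.cx+s.f*p[:,0]/p[:,2],s.cy+s.f*p[:,1]/p[:,2]]
    def ray(s,uv): return s.T[:3,:3]@np.array([(uv[0]-s.cx)/s.f,(uv[1]-s.cy)/s.f,1])
    def onz(s,uv,z):
        d=s.ray(uv);o=s.T[:3,3];return o+d*(z-o[2])/d[2]
def tri(a,ua,b,ub):
    r=least_squares(lambda P:np.r_[(a.proj(P)-ua)[0],(b.proj(P)-ub)[0]],[.5,-.2,0.02]);return r.x,np.abs(r.fun).max()
def tile(im,c,w=100,h=75,k=4):
    x,y=int(c[0]-w/2),int(c[1]-h/2)
    t=cv2.resize(im[y:y+h,x:x+w,::-1],None,fx=k,fy=k,interpolation=cv2.INTER_CUBIC)
    cv2.putText(t,f"{x},{y}",(3,12),0,.4,(0,0,255));return t
E
python3 - <<'E'
from h import *
t,s=Cam("top"),Cam("scene")
cv2.imwrite("pics/c1.png",np.vstack([np.hstack([tile(t.img,(220,171)),tile(t.img,(318,202))]),np.hstack([tile(s.img,(195,212)),tile(s.img,(308,178))])]))
E
```

```text
(no output)
```

View pics/c1.png

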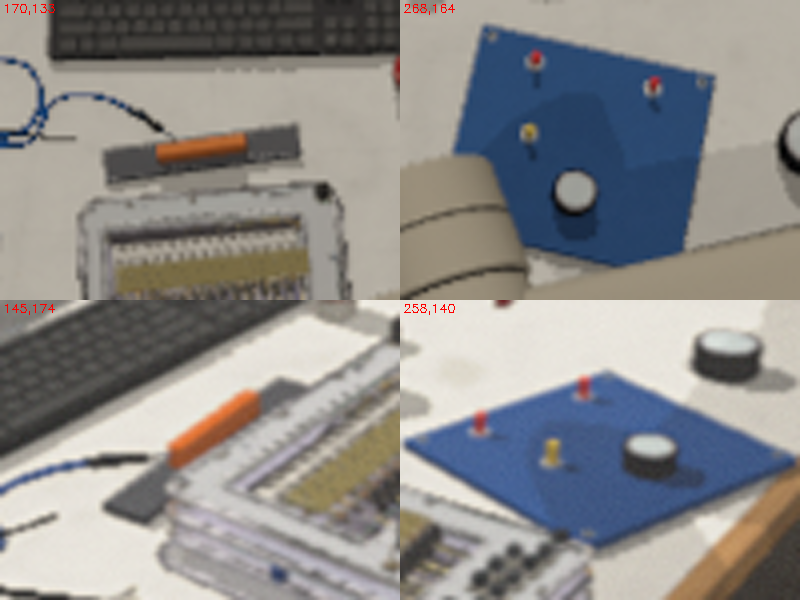

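Crop: the mirror on the plate (scene crop 650,455) is clearly smaller than the other silvery disc at (727,355), so it is the one. The straightedge lies rib up, its rib at top crop (200,149) and scene crop (213,428).

```bash
cat > fit.py <<'E'
from h import *
t,s=Cam("top"),Cam("scene")
g=lambda x0,y0,p:np.array([x0+(p[0]+.5)/4-.5,y0+(p[1]+.5)/4-.5])
A=lambda *p:g(170,133,p); B=lambda *p:g(268,164,p); C=lambda *p:g(145,174,p); D=lambda *p:g(258,140,p)
def show(n,a,b): print(n,np.round(tri(t,a,s,b)[0],4),round(tri(t,a,s,b)[1],2))
show("redL top",B(136,54),D(80,112));show("redR top",B(253,81),D(184,78));show("yel top",B(129,126),D(152,140))
show("redL foot",B(135,67),D(80,132));show("yel foot",B(130,138),D(152,164))
show("mirror top",B(176,189),D(250,141));show("synth knob top",B(0,0)*0+A(322,188),np.array([244.7,178.5]))
show("ribL",A(157,145),C(170,139));show("ribR",A(243,134),C(257,92));show("barL far",A(103,152),C(104,207));show("barR far",A(297,125),C(283,78))
def mk(th,L):
    c,sn=np.cos(th[2]),np.sin(th[2]);L=np.array(L);return np.c_[th[0]+c*L[:,0]-sn*L[:,1],th[1]+sn*L[:,0]+c*L[:,1],L[:,2]]
def fit(n,x0,obs):
    def r(th): return np.concatenate([((t if k=="t" else s).proj(mk(th,[P]))-uv)[0] for k,P,uv in obs])
    q=least_squares(r,x0,loss="soft_l1");print(n,np.round(q.x,4));print(np.round(r(q.x).reshape(-1,2),1).tolist());return q.x
P=fit("plate",[.5,-.25,0],[("t",(.08,.06,.028),B(136,54)),("t",(.08,-.06,.028),B(253,81)),("t",(.003,.05,.028),B(129,126)),
 ("s",(.08,.06,.028),D(80,112)),("s",(.08,-.06,.028),D(184,78)),("s",(.003,.05,.028),D(152,140)),
 ("s",(.08,.06,.01),D(80,132)),("s",(.08,-.06,.01),D(184,97)),("s",(.003,.05,.01),D(152,164)),
 ("t",(.11,.12,.01),B(85,25)),("t",(.11,-.12,.01),B(315,75)),
 ("s",(.11,.12,.01),D(5,143)),("s",(.11,-.12,.01),D(207,72)),("s",(-.11,-.12,.01),D(397,160)),("s",(-.11,.12,.01),D(190,245))])
E_=fit("edge",[.6,.05,0],[("t",(.018,.1,.008),A(103,152)),("t",(.018,-.1,.008),A(297,125)),("t",(.007,.045,.028),A(157,145)),("t",(.007,-.045,.028),A(243,134)),
 ("s",(.007,.045,.028),C(170,139)),("s",(.007,-.045,.028),C(257,92)),("s",(.018,.1,.008),C(104,207)),("s",(.018,-.1,.008),C(283,78)),("t",(-.018,-.1,.008),A(301,158)),("t",(-.018,.1,.008),A(110,181))])
m=.5*(t.onz(B(176,189),.03)+s.onz(D(250,141),.03));print("mirror",t.onz(B(176,189),.03),s.onz(D(250,141),.03))
R=np.array([[np.cos(P[2]),-np.sin(P[2])],[np.sin(P[2]),np.cos(P[2])]])
print("mirror in plate",(m[:2]-P[:2])@R,"edge goal",P[:2]+R@[.057,0],"nest",P[:2]+R@[.017,.027])
print("synth corners top?",s.onz(C(400,50),.06))
E
python3 fit.py
```

```text
redL top [ 0.6018 -0.2911  0.03  ] 0.02
redR top [ 0.5626 -0.4031  0.0299] 0.07
yel top [ 0.5256 -0.2745  0.0322] 0.01
redL foot [ 0.5981 -0.2901  0.0121] 0.67
yel foot [ 0.5235 -0.2763  0.0099] 0.55
mirror top [ 0.457  -0.3112  0.0353] 0.27
synth knob top [ 0.59   -0.084   0.0792] 0.19
ribL [0.6688 0.0744 0.033 ] 0.02
ribR [ 0.6702 -0.0143  0.0283] 1.11
barL far [0.6777 0.1308 0.0063] 0.01
barR far [ 0.6879 -0.0677  0.0089] 0.26
plate [ 0.5065 -0.3229 -0.3258]
[[0.1, 0.3], [0.5, 0.1], [0.4, 0.4], [0.1, 0.5], [0.1, 0.2], [0.3, 1.0], [-0.1, 0.4], [-0.3, 0.2], [-0.1, -0.0], [-0.6, -0.7], [0.4, -0.2], [-1.0, -0.8], [0.0, -0.4], [0.7, -0.6], [-0.4, 0.5]]
edge [0.665  0.0297 0.0516]
[[0.0, -0.2], [0.5, 0.3], [-0.1, 0.3], [0.7, 0.2], [-0.3, 1.6], [-1.8, -0.7], [-0.0, -0.6], [0.1, -0.0], [0.7, 0.1], [-0.8, 0.7]]
mirror [ 0.45763482 -0.31221852  0.03      ] [ 0.46202936 -0.32154055  0.03      ]
mirror in plate [-0.04614658 -0.0092263 ] edge goal [ 0.56050499 -0.3411552 ] nest [ 0.53125207 -0.30277204]
synth corners top? [ 0.58509979 -0.07571245  0.06      ]
```

```bash
cat > d.py <<'E'
import sys;from bench import manip;import numpy as np
from scipy.spatial.transform import Rotation as Ro
def go(x,y,z,closing):
    s=manip.state();R=Ro.from_quat(np.roll(s["tcp_rot"],-1)).as_matrix()
    d=R.T@(np.array([x,y,z])-s["ee_pos"]);a=np.arctan2(R[1,1],R[0,1])
    w=(closing-a+np.pi/2)%np.pi-np.pi/2
    print("t",round(s["time"],2),"pos",np.round(s["ee_pos"],4),"delta xyz",np.round(d,4),"turn",round(-w,4),"q6",round(s["q"][5],3),"F",np.round(s["force"],1),"w",round(s["gripper_width"],4),"gf",round(float(s["gripper_force"]),1),"ycl",round(a,4))
if __name__=="__main__": go(*map(float,sys.argv[1:5]))
E
python3 -m handwheel '[[0.0425,-0.029,0,0,0.45],[0.0425,-0.029,0,0,0.45],[0.0425,-0.029,0,0,0.45],[0.0425,-0.029,0,0,0.45],[0.0425,-0.029,0,0,0.45]]'
python3 -m handwheel '[[0.0425,-0.029,0,0,0.45],[0.0425,-0.029,0,0,0.45],[0.0425,-0.029,0,0,0.45],[0.0425,-0.029,0,0,0.45],[0.0425,-0.029,0,0,0.45]]'
python3 -m handwheel '[[0.0425,-0.029,0,0,0.45],[0.0425,-0.029,0,0,0.45],[0.0425,-0.029,0,0,0.45],[0.0425,-0.029,0,0,0.45],[0.0425,-0.029,0,0,0.45]]'
python3 -m handwheel '[[0,0,0,-0.18,0.45],[0,0,0,-0.18,0.45],[0,0,0,-0.18,0.45],[0,0,0,-0.18,0.45],[0,0,0,-0.18,0.45]]'
python3 -m handwheel '[[0,0,0,-0.18,0.45],[0,0,0,-0.18,0.45],[0,0,0,0,0.45],[0,0,0,0,0.45],[0,0,0,0,0.45]]'
python3 d.py 0.665 0.03 0.10 0.0516
python3 - <<'E'
from h import *
t,s=Cam("top"),Cam("scene")
cv2.imwrite("pics/c2.png",np.vstack([np.hstack([tile(t.img,(220,171)),tile(t.img,(318,202))]),np.hstack([tile(s.img,(195,200)),tile(s.img,(308,178))])]))
E
```

```text
time: 0.92
ee_pos: [0.3592, -0.3822, 0.2314]
tcp_rot: [0.0, 0.986, 0.166, 0.0]
force: [0.7, -0.0, -0.3]
gripper_width: 0.0383
gripper_force: 0.0
time: 1.55
ee_pos: [0.5124, -0.1753, 0.2315]
tcp_rot: [0.0, 0.986, 0.167, 0.0]
force: [0.6, -1.3, 0.2]
gripper_width: 0.0385
gripper_force: 0.0
time: 2.17
ee_pos: [0.6654, 0.0315, 0.2313]
tcp_rot: [0.0, 0.986, 0.167, 0.0]
force: [1.1, -0.2, 0.5]
gripper_width: 0.0385
gripper_force: 0.0
time: 2.8
ee_pos: [0.6645, 0.0301, 0.2311]
tcp_rot: [-0.0, 0.814, 0.581, -0.0]
force: [-0.9, 0.2, 0.1]
gripper_width: 0.0384
gripper_force: 0.0
time: 3.42
ee_pos: [0.6645, 0.03, 0.2313]
tcp_rot: [-0.0, 0.699, 0.715, 0.0]
force: [0.2, 0.4, -0.2]
gripper_width: 0.0383
gripper_force: 0.0
t 3.42 pos [0.6645 0.03   0.2313] delta xyz [-0.      0.0005  0.1313] turn -0.029 q6 1.496 F [ 0.2  0.4 -0.2] w 0.0383 gf 0.0 ycl 0.0226
```

View pics/c2.png

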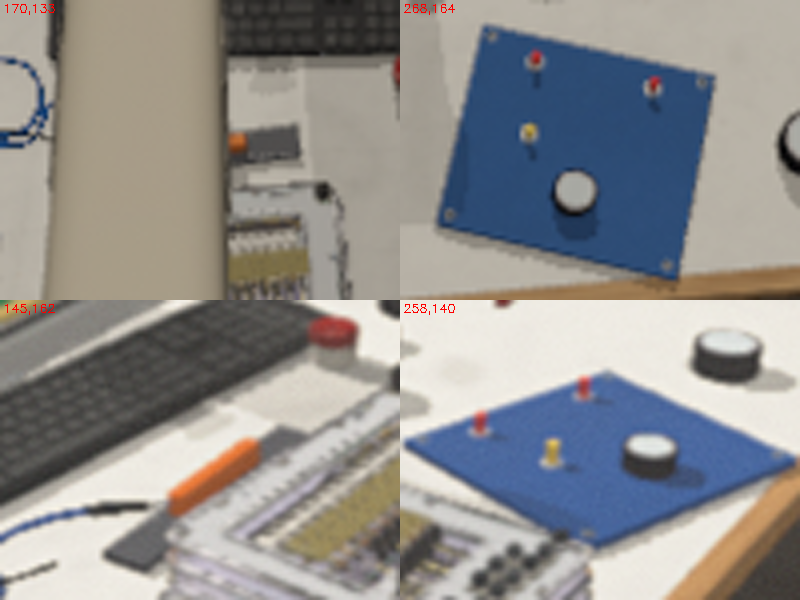

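The plate is now unobstructed: near corners at crop (439,227) and (679,278), mirror at (576,190). Next I descend onto the rib.

```bash
python3 -m handwheel '[[0,0,0.04,-0.029,0.45],[0,0,0.04,0,0.45],[0,0,0.04,0,0.45],[0,0,0.04,0,0.45],[0,0,0.02,0,0.45]]'
python3 -m handwheel '[[0,0,0.018,0,0.45],[0,0,0.012,0,0.45],[0,0,0.008,0,0.45],[0,0,0,0,0.45],[0,0,0,0,0.45]]'
python3 d.py 0.665 0.03 0.013 0.0516
python3 - <<'E'
from h import *
s=Cam("scene")
cv2.imwrite("pics/c3.png",tile(s.img,(200,195),100,75,6))
E
```

```text
time: 4.15
ee_pos: [0.6627, 0.0301, 0.0487]
tcp_rot: [-0.002, 0.688, 0.725, -0.001]
force: [0.2, 0.4, 0.3]
gripper_width: 0.0387
gripper_force: 0.0
time: 4.78
ee_pos: [0.6653, 0.03, 0.0142]
tcp_rot: [0.001, 0.688, 0.726, 0.001]
force: [0.3, 0.4, 0.1]
gripper_width: 0.0385
gripper_force: 0.0
t 4.78 pos [0.6653 0.03   0.0142] delta xyz [ 0.     -0.0003  0.0012] turn 0.0014 q6 1.466 F [0.3 0.4 0.1] w 0.0385 gf 0.0 ycl 0.053
```

View pics/c3.png

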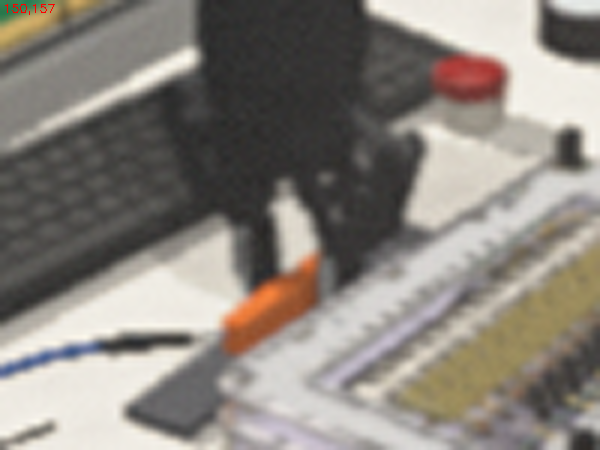

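The fingers straddle the rib at crop (265,300), one on each side. Closing and lifting.

```bash
python3 -m handwheel '[[0,0,0.001,0,0.1],[0,0,0,0,0.05],[0,0,0,0,0.0],[0,0,0,0,0.0],[0,0,0,0,0.0]]' 100
python3 -m handwheel '[[0,0,-0.005,0,0],[0,0,-0.015,0,0],[0,0,-0.03,0,0],[0,0,-0.04,0,0],[0,0,-0.05,0,0]]'
python3 d.py 0.665 0.03 0.013 0.0516
python3 -c "
from h import *
s=Cam('scene');t=Cam('top')
cv2.imwrite('pics/c4.png',np.hstack([tile(s.img,(200,170),100,100,4),tile(t.img,(220,160),100,100,4)]))"
```

```text
time: 5.45
ee_pos: [0.6669, 0.03, 0.014]
tcp_rot: [0.002, 0.688, 0.726, 0.002]
force: [3.0, -0.2, 5.4]
gripper_width: 0.0114
gripper_force: 99.3
time: 6.08
ee_pos: [0.6615, 0.0301, 0.1512]
tcp_rot: [-0.003, 0.688, 0.726, -0.002]
force: [0.4, -0.2, -5.9]
gripper_width: 0.0112
gripper_force: 98.1
t 6.08 pos [0.6615 0.0301 0.1512] delta xyz [-0.0004  0.0044  0.1382] turn 0.0013 q6 1.466 F [ 0.4 -0.2 -5.9] w 0.0112 gf 98.1 ycl 0.0529
```

View pics/c4.png

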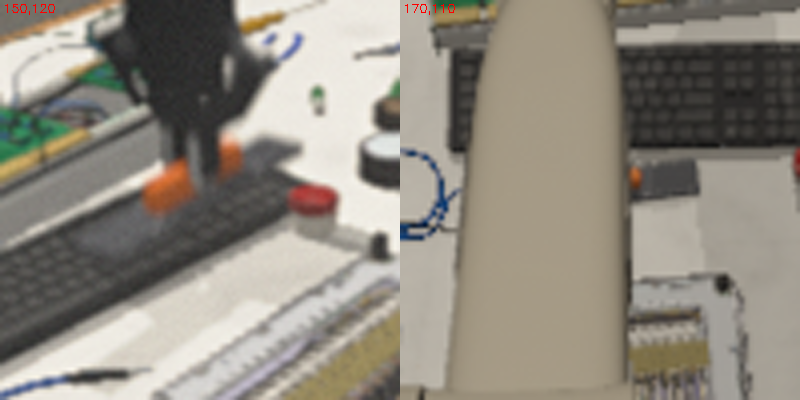

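The straightedge is in the grip, level and clear of the bench (scene crop 195,190). Next I refine the plate fit with the near corners and work out the move.

```bash
sed -i 's/^ ("t",(.11,.12,.01),B(85,25))/ ("t",(-.11,.12,.01),B(38,227)),("t",(-.11,-.12,.01),B(279,278)),("t",(.11,.12,.01),B(85,25))/' fit.py; python3 fit.py | grep -A1 -E "^plate|in plate"
cat >> d.py <<'E'
    P=np.array(__import__("json").load(open("plate.json")))
E
python3 - <<'E'
import numpy as np
P=[.5065,-.3229,-.3258]
c,s=np.cos(P[2]),np.sin(P[2])
print(P[0]+c*.05,P[1]+s*.05)
E
sed -i '$d' d.py; python3 d.py 0.5539 -0.3389 0.15 -0.326
```

```text
plate [ 0.5065 -0.3233 -0.3217]
[[0.1, 0.3], [0.5, 0.0], [0.5, 0.5], [0.1, 0.5], [0.0, 0.2], [0.4, 1.0], [-0.1, 0.4], [-0.3, 0.1], [0.1, -0.0], [-0.5, -0.6], [0.0, 0.3], [-0.6, -0.6], [0.4, -0.4], [-0.9, -0.7], [-0.1, -0.5], [0.7, -0.8], [-0.1, 0.5]]
--
mirror in plate [-0.04630551 -0.00864504] edge goal [ 0.56057063 -0.34134402] nest [ 0.53116062 -0.3030811 ]
synth corners top? [ 0.58509979 -0.07571245  0.06      ]
0.553869748808258 -0.33890334020892304
t 6.28 pos [0.6643 0.03   0.1529] delta xyz [-0.3625 -0.1298  0.0028] turn 0.379 q6 1.466 F [ 0.1 -0.3 -6.6] w 0.0112 gf 98.4 ycl 0.053
```

```bash
python3 -m handwheel '[[-0.036,-0.013,0,0,0],[-0.036,-0.013,0,0,0],[-0.036,-0.013,0,0,0],[-0.036,-0.013,0,0,0],[-0.036,-0.013,0,0,0]]' >/dev/null
python3 -m handwheel '[[-0.036,-0.013,0,0,0],[-0.036,-0.013,0,0,0],[-0.036,-0.013,0,0,0],[-0.036,-0.013,0,0,0],[-0.036,-0.013,0,0,0]]' >/dev/null
python3 -m handwheel '[[0,0,0,0.126,0],[0,0,0,0.126,0],[0,0,0,0.125,0],[0,0,0,0,0],[0,0,0,0,0]]' >/dev/null
python3 d.py 0.5539 -0.3389 0.05 -0.324
```

```text
t 8.15 pos [ 0.5526 -0.3354  0.1503] delta xyz [-0.003   0.0027  0.1003] turn 0.0018 q6 1.248 F [-0.4  0.5 -5.7] w 0.011 gf 98.5 ycl -0.3222
```

```bash
python3 -m handwheel '[[-0.003,0.002,0.03,0,0],[0,0,0.03,0,0],[0,0,0.025,0,0],[0,0,0.01,0,0],[0,0,0,0,0]]' >/dev/null
python3 d.py 0.5539 -0.3389 0.05 -0.324
python3 -c "
from h import *
s=Cam('scene');t=Cam('top')
cv2.imwrite('pics/c5.png',np.hstack([tile(s.img,(305,165),100,90,4),tile(t.img,(318,200),100,90,4)]))"
```

```text
t 8.78 pos [ 0.5541 -0.3393  0.0565] delta xyz [ 0.0003 -0.0003  0.0065] turn 0.0006 q6 1.245 F [-1.1 -0.8 -6.3] w 0.011 gf 98.4 ycl -0.3234
```

View pics/c5.png

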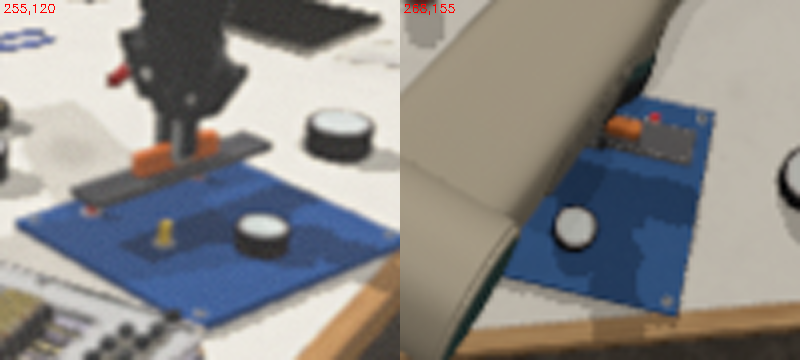

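```bash
python3 -m handwheel '[[0,-0.004,0,0,0],[0,0,0.01,0,0],[0,0,0.01,0,0],[0,0,0.008,0,0],[0,0,0,0,0]]' |head -4
python3 -m handwheel '[[0,0,0.0015,0,0],[0,0,0.0015,0,0],[0,0,0.0015,0,0],[0,0,0,0,0],[0,0,0,0,0]]' |head -4
python3 d.py 0.5501 -0.3376 0.024 -0.3225
```

```text
time: 9.5
ee_pos: [0.5499, -0.3378, 0.0278]
tcp_rot: [-0.001, 0.812, 0.584, -0.0]
force: [0.4, 0.3, -5.9]
time: 10.12
ee_pos: [0.551, -0.3386, 0.0249]
tcp_rot: [0.0, 0.812, 0.584, 0.0]
force: [0.2, -0.7, -5.4]
t 10.12 pos [ 0.551  -0.3386  0.0249] delta xyz [ 0.0007 -0.0012  0.0009] turn -0.0015 q6 1.244 F [ 0.2 -0.7 -5.4] w 0.0113 gf 98.5 ycl -0.324
```

```bash
python3 -m handwheel '[[0,0,0.001,0,0],[0,0,0.0,0,0],[0,0,0.0005,0,0],[0,0,0,0,0],[0,0,0,0,0]]' |head -4
python3 -m handwheel '[[0,0.002,0,0,0],[0,0.002,0,0,0],[0,0.002,0,0,0],[0,0.001,0,0,0],[0,0,0,0,0]]' |head -4
python3 d.py 0.5501 -0.3376 0.024 -0.3225
```

```text
time: 10.75
ee_pos: [0.5511, -0.3387, 0.024]
tcp_rot: [0.0, 0.812, 0.584, 0.0]
force: [-1.6, 1.7, 1.6]
time: 11.38
ee_pos: [0.557, -0.3409, 0.024]
tcp_rot: [-0.0, 0.812, 0.584, -0.001]
force: [-5.7, 1.6, 4.6]
t 11.38 pos [ 0.557  -0.3409  0.024 ] delta xyz [ 0.0009 -0.0076  0.    ] turn -0.0017 q6 1.247 F [-5.7  1.6  4.6] w 0.0111 gf 100.0 ycl -0.3242
```

```bash
for i in 1; do python3 -m handwheel '[[0,0.001,0,0,0],[0,0.001,0,0,0],[0,0,0,0,0],[0,0,0,0,0],[0,0,0,0,0]]' >/dev/null; done; python3 -c "
from bench import manip;s=manip.state();print(s['ee_pos'],s['force'],s['moment'])"
python3 -m handwheel '[[0,0.001,0,0,0],[0,0.001,0,0,0],[0,0,0,0,0],[0,0,0,0,0],[0,0,0,0,0]]' >/dev/null;  python3 -c "
from bench import manip;s=manip.state();print(s['ee_pos'],s['force'],s['moment'])"
python3 -m handwheel '[[0,0.001,0,0,0],[0,0.001,0,0,0],[0,0,0,0,0],[0,0,0,0,0],[0,0,0,0,0]]' >/dev/null;  python3 -c "
from bench import manip;s=manip.state();print(s['ee_pos'],s['force'],s['moment'])"
```

```text
[ 0.55889315 -0.34155597  0.02401222] [-5.0941067   1.9751958   4.41360375] [0.37590818 0.99906379 0.051416  ]
[ 0.56079057 -0.34221419  0.02398465] [-4.20510721  1.61406549  4.89070651] [0.28387943 0.92177983 0.03960289]
[ 0.56267557 -0.34284052  0.02399897] [-5.59076256  1.50554283  4.26277975] [0.32452825 0.93724166 0.00192009]
```

```bash
cat > st.py <<'E'
from bench import manip;import numpy as np;s=manip.state();print(round(s['time'],2),np.round(s['ee_pos'],4),np.round(s['force'],1),np.round(s['moment'],2))
E
python3 -m handwheel '[[0,0.001,0,0,0],[0,0,0,0,0],[0,0,0,0,0],[0,0,0,0,0],[0,0,0,0,0]]' >/dev/null; python3 st.py
python3 -m handwheel '[[0,0.001,0,0,0],[0,0,0,0,0],[0,0,0,0,0],[0,0,0,0,0],[0,0,0,0,0]]' >/dev/null; python3 st.py
python3 -m handwheel '[[0,0.001,0,0,0],[0,0,0,0,0],[0,0,0,0,0],[0,0,0,0,0],[0,0,0,0,0]]' >/dev/null; python3 st.py
```

```text
13.88 [ 0.5636 -0.3432  0.024 ] [-4.7  1.1  4.2] [ 0.4   1.01 -0.04]
14.5 [ 0.5636 -0.3432  0.024 ] [-6.2  1.6  7.1] [ 0.47  1.36 -0.07]
15.12 [ 0.5637 -0.3432  0.024 ] [-8.6  2.8  8.9] [ 0.61  1.78 -0.05]
```

```bash
python3 -m handwheel '[[0,0.002,0,0,0],[0,0.002,0,0,0],[0,0,0,0,0],[0,0,0,0,0],[0,0,0,0,0]]' >/dev/null; python3 st.py
python3 d.py 0.55 -0.34 0.024 -0.3225
python3 -c "
from h import *
s=Cam('scene');t=Cam('top')
cv2.imwrite('pics/c6.png',np.hstack([tile(s.img,(305,180),66,66,6),tile(t.img,(318,200),66,66,6)]))"
```

```text
15.75 [ 0.5641 -0.3433  0.0241] [-16.5   3.5  15.8] [ 1.11  3.34 -0.11]
t 15.75 pos [ 0.5641 -0.3433  0.0241] delta xyz [-0.0014 -0.0144  0.0003] turn -0.0027 q6 1.254 F [-16.5   3.5  15.8] w 0.0114 gf 101.6 ycl -0.3252
```

View pics/c6.png

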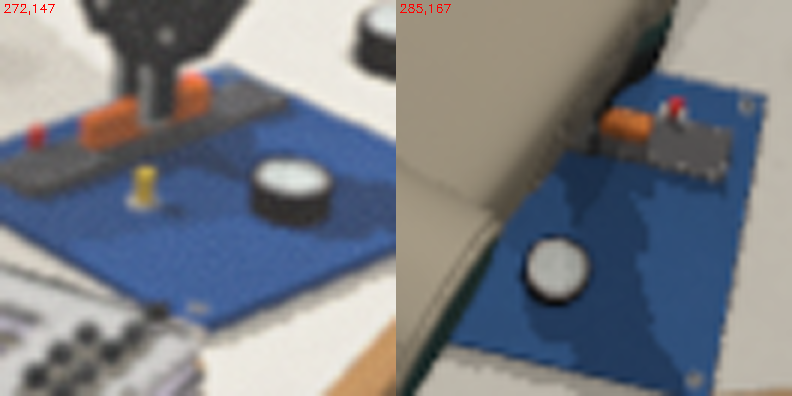

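Scene crop: the bar lies flat behind the yellow pin (145,187), with the left red pin (37,137) behind its edge. Top crop: the right red pin (676,107) is against the far edge. The position stalled, force built up and Mz stayed small, so both pins are carrying. I'll unload, release and lift.

```bash
python3 -m handwheel '[[0,-0.002,0,0,0],[0,-0.002,0,0,0],[0,-0.0005,0,0,0],[0,0,0,0,0],[0,0,0,0,0]]' >/dev/null; python3 st.py
python3 -m handwheel '[[0,0,0,0,0.15],[0,0,0,0,0.25],[0,0,0,0,0.35],[0,0,0,0,0.35],[0,0,0,0,0.35]]' 20 >/dev/null; python3 st.py
python3 -m handwheel '[[0,0,-0.01,0,0.35],[0,0,-0.02,0,0.35],[0,0,-0.03,0,0.35],[0,0,-0.03,0,0.35],[0,0,-0.04,0,0.8]]' >/dev/null; python3 st.py
python3 -m handwheel '[[-0.05,0,-0.03,0,0.8],[-0.05,0,-0.0,0,0.8],[-0.05,0,-0.0,0,0.8],[0,0,0,0,0.8],[0,0,0,0,0.8]]' >/dev/null
python3 -c "
from h import *
s=Cam('scene');t=Cam('top')
for n,c,g in(('s',s,(320,177)),('t',t,(311,211))):
    hsv=cv2.cvtColor(c.img,cv2.COLOR_RGB2HSV);m=((hsv[...,1]<50)&(hsv[...,2]>120)).astype('uint8')
    N,l,st,ce=cv2.connectedComponentsWithStats(m)
    i=min((i for i in range(1,N) if 30<st[i,4]<500),key=lambda i:np.hypot(*(ce[i]-g)));print(n,ce[i],st[i],c.onz(ce[i],.03))
cv2.imwrite('pics/c7.png',np.hstack([tile(s.img,(310,180),80,80,5),tile(t.img,(318,200),80,80,5)]))"
```

```text
16.48 [ 0.5638 -0.3432  0.024 ] [-6.8  2.8  8.6] [ 0.54  1.49 -0.14]
17.1 [ 0.566  -0.3436  0.0233] [0.5 0.4 0.5] [-0.07  0.03 -0.  ]
17.73 [ 0.5654 -0.3433  0.1554] [ 0.5 -0.  -0.6] [-0.07  0.01  0.04]
s [320.29090909 175.92727273] [315 173  12   6  55] [ 0.458381   -0.31488777  0.03      ]
t [318.54761905 232.11904762] [313 230  14   5  42] [ 0.37034017 -0.32735956  0.03      ]
```

View pics/c7.png

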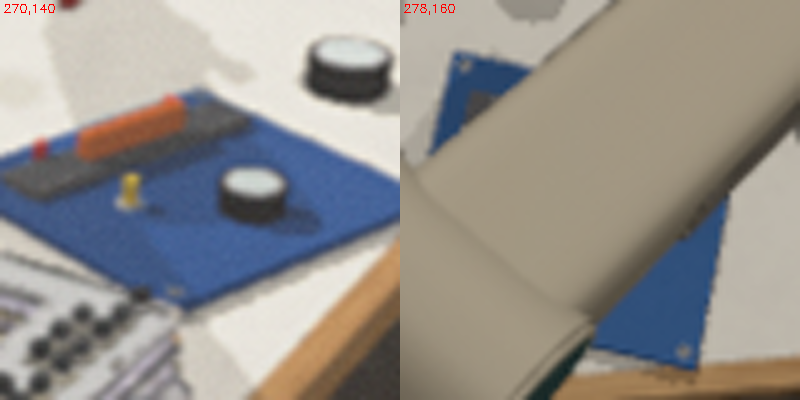

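The bar stands alone, flat, against the pins (bar at crop 130,150; red pin 40,148), and the mirror is at (253,190). Next I turn the gripper to close at 70° in the plate frame, so the fingers miss both the pin and the bar.

```bash
python3 -m handwheel '[[0,0,0,-0.174,0.8],[0,0,0,-0.174,0.8],[0,0,0,-0.174,0.8],[0,0,0,-0.174,0.8],[0,0,0,-0.174,0.8]]' >/dev/null
python3 -m handwheel '[[0,0,0,-0.174,0.8],[0,0,0,-0.174,0.8],[0,0,0,0,0.8],[0,0,0,0,0.8],[0,0,0,0,0.8]]' >/dev/null
python3 d.py 0.4605 -0.3135 0.06 0.897
```

```text
t 19.7 pos [ 0.5181 -0.4854  0.1834] delta xyz [0.1526 0.0978 0.1234] turn -0.0038 q6 -0.166 F [-0.6  0.2  0.2] w 0.0685 gf 0.0 ycl 0.8932
```

```bash
python3 -m handwheel '[[0.038,0.0245,0,0,0.8],[0.038,0.0245,0,0,0.8],[0.038,0.0245,0,0,0.8],[0.0386,0.0243,0,0,0.8],[0,0,0.04,0,0.8]]' >/dev/null
python3 -m handwheel '[[0,0,0.04,0,0.8],[0,0,0.03,0,0.8],[0,0,0,0,0.8],[0,0,0,0,0.8],[0,0,0,0,0.8]]' >/dev/null
python3 d.py 0.4605 -0.3135 0.016 0.897
python3 -c "
from h import *
s=Cam('scene');t=Cam('top')
cv2.imwrite('pics/c8.png',np.hstack([tile(s.img,(310,170),80,80,5),tile(t.img,(318,200),80,80,5)]))"
```

```text
t 20.95 pos [ 0.4614 -0.315   0.0752] delta xyz [0.0019 0.0006 0.0592] turn -0.0032 q6 -0.038 F [ 0.2  0.2 -0.4] w 0.0682 gf 0.0 ycl 0.8938
```

```bash
python3 -m handwheel '[[0.002,0,0.02,0,0.8],[0,0,0.02,0,0.8],[0,0,0.012,0,0.8],[0,0,0.007,0,0.8],[0,0,0,0,0.8]]' >/dev/null; python3 st.py
python3 -m handwheel '[[0,0,0,0,0.7],[0,0,0,0,0.6],[0,0,0,0,0.5],[0,0,0,0,0.45],[0,0,0,0,0.45]]' 20; python3 d.py 0.4605 -0.3135 0.016 0.897
```

```text
21.68 [ 0.4586 -0.3126  0.0142] [ 0.1 -0.   1. ] [-0.03 -0.05  0.02]
time: 22.3
ee_pos: [0.459, -0.313, 0.015]
tcp_rot: [0.0, 0.332, 0.943, -0.0]
force: [-0.4, 1.0, 5.4]
gripper_width: 0.0431
gripper_force: 19.9
t 22.3 pos [ 0.459 -0.313  0.015] delta xyz [-0.0015  0.0005 -0.001 ] turn -0.003 q6 -0.038 F [-0.4  1.   5.4] w 0.0431 gf 19.9 ycl 0.894
```

```bash
python3 -m handwheel '[[0,0,-0.0005,0,0.4],[-0.0056,0.0021,0,0,0.4],[-0.0056,0.0021,0,0,0.4],[-0.0056,0.0021,0,0,0.4],[-0.0056,0.0021,0,0,0.4]]' 20 >/dev/null; python3 st.py
python3 -m handwheel '[[-0.0056,0.0021,0,0,0.4],[-0.0056,0.0021,0,0,0.4],[-0.0056,0.0021,0,0,0.4],[-0.0056,0.0021,0,0,0.4],[-0.0056,0.0021,0,0,0.4]]' >/dev/null; python3 st.py
python3 -m handwheel '[[-0.0038,0.0014,0,0,0.4],[-0.0019,0.0007,0,0,0.4],[-0.0019,0.0007,0,0,0.4],[0,0,0,0,0.4],[0,0,0,0,0.4]]' >/dev/null; python3 st.py
python3 d.py 0.4605 -0.3135 0.016 0.897
```

```text
22.93 [ 0.4801 -0.3197  0.015 ] [-4.2  0.5  8.2] [ 0.28  0.86 -0.02]
23.55 [ 0.5085 -0.329   0.015 ] [-4.1  1.1  7.3] [0.31 0.77 0.05]
24.18 [ 0.5166 -0.3318  0.015 ] [-3.8  1.   6.9] [ 0.23  0.52 -0.02]
t 24.18 pos [ 0.5166 -0.3318  0.015 ] delta xyz [ 0.0552 -0.0209 -0.0009] turn -0.0031 q6 0.001 F [-3.8  1.   6.9] w 0.0431 gf 20.7 ycl 0.8939
```

```bash
python3 -m handwheel '[[-0.0019,0.0007,0,0,0.4],[-0.0019,0.0007,0,0,0.4],[-0.0014,0.0005,0,0,0.4],[0,0,0,0,0.4],[0,0,0,0,0.4]]' >/dev/null; python3 st.py
python3 -m handwheel '[[-0.0009,0.0003,0,0,0.4],[0,0,0,0,0.4],[-0.0009,0.0003,0,0,0.4],[0,0,0,0,0.4],[0,0,0,0,0.4]]' >/dev/null; python3 st.py
python3 -m handwheel '[[-0.0009,0.0003,0,0,0.4],[0,0,0,0,0.4],[-0.0009,0.0003,0,0,0.4],[0,0,0,0,0.4],[0,0,0,0,0.4]]' >/dev/null; python3 st.py
```

```text
24.8 [ 0.5217 -0.3335  0.0151] [-3.6  0.8  6.6] [ 0.21  0.57 -0.02]
25.43 [ 0.5233 -0.3341  0.015 ] [-3.7  1.5  6.3] [ 0.23  0.71 -0.01]
26.05 [ 0.5235 -0.3341  0.015 ] [-7.1  1.5 10.6] [0.49 1.35 0.01]
```

```bash
python3 -m handwheel '[[0.0019,0.0040,0,0,0.4],[0.0017,0.0047,0,0,0.4],[0.0017,0.0047,0,0,0.4],[0.0017,0.0047,0,0,0.4],[0.0017,0.0047,0,0,0.4]]' >/dev/null; python3 st.py
python3 -m handwheel '[[0.0010,0.0028,0,0,0.4],[0,0,0,0,0.4],[0.0003,0.0009,0,0,0.4],[0,0,0,0,0.4],[0,0,0,0,0.4]]' >/dev/null; python3 st.py
python3 -m handwheel '[[0.0003,0.0009,0,0,0.4],[0,0,0,0,0.4],[0.0003,0.0009,0,0,0.4],[0,0,0,0,0.4],[0,0,0,0,0.4]]' >/dev/null; python3 st.py
```

```text
26.68 [ 0.5305 -0.314   0.0151] [-8.9 -5.   7.7] [-0.95  1.86 -0.13]
27.3 [ 0.5318 -0.3102  0.0151] [-8.8 -5.1  8.4] [-0.93  1.79 -0.1 ]
27.93 [ 0.5324 -0.3086  0.0151] [-8.5 -5.6  8.3] [-0.94  1.83 -0.06]
```

```bash
for k in 1; do python3 -m handwheel '[[0.0003,0.0009,0,0,0.4],[0,0,0,0,0.4],[0.0003,0.0009,0,0,0.4],[0,0,0,0,0.4],[0,0,0,0,0.4]]' >/dev/null; python3 st.py; done
python3 -m handwheel '[[0.0003,0.0009,0,0,0.4],[0,0,0,0,0.4],[0.0003,0.0009,0,0,0.4],[0,0,0,0,0.4],[0,0,0,0,0.4]]' >/dev/null; python3 st.py
python3 -m handwheel '[[0.0003,0.0009,0,0,0.4],[0,0,0,0,0.4],[0,0,0,0,0.4],[0,0,0,0,0.4],[0,0,0,0,0.4]]' >/dev/null; python3 st.py
python3 -m handwheel '[[0.0003,0.0009,0,0,0.4],[0,0,0,0,0.4],[0,0,0,0,0.4],[0,0,0,0,0.4],[0,0,0,0,0.4]]' >/dev/null; python3 st.py
```

```text
28.55 [ 0.533  -0.3068  0.0151] [-9.1 -5.4  8. ] [-0.99  1.84 -0.09]
29.18 [ 0.5335 -0.305   0.0151] [-8.7 -4.4  9.1] [-0.96  1.78 -0.1 ]
29.8 [ 0.5339 -0.3042  0.0151] [-9.  -4.8  8.7] [-0.96  1.86 -0.12]
30.43 [ 0.5339 -0.3041  0.0151] [-10.5  -6.8   7.7] [-1.36  2.09 -0.04]
```

```bash
python3 -m handwheel '[[0.0005,0.0014,0,0,0.4],[0,0,0,0,0.4],[0,0,0,0,0.4],[0,0,0,0,0.4],[0,0,0,0,0.4]]' >/dev/null; python3 st.py
python3 -m handwheel '[[-0.0005,-0.0014,0,0,0.4],[0,0,0,0,0.4],[0,0,0,0,0.4],[0,0,0,0,0.52],[0,0,0,0,0.58]]' >/dev/null; python3 st.py
python3 -m handwheel '[[0,0,0,0,0.58],[0,0,-0.003,0,0.58],[0,0,-0.01,0,0.58],[0,0,-0.02,0,0.58],[0,0,-0.03,0,0.58]]' >/dev/null; python3 st.py
python3 -m handwheel '[[0,0,-0.04,0,0.58],[0,-0.03,-0.04,0,0.58],[0,-0.06,0,0,0.58],[0,-0.06,0,0,0.58],[0,-0.06,0,0,0.58]]' >/dev/null; python3 st.py
python3 -c "
from h import *
s=Cam('scene');t=Cam('top')
cv2.imwrite('pics/c9.png',np.hstack([tile(s.img,(305,177),66,66,6),tile(t.img,(318,200),66,66,6)]))"
```

```text
31.05 [ 0.534  -0.3041  0.0152] [-11.3  -9.9   7.8] [-2.    2.32 -0.05]
31.68 [ 0.5358 -0.3022  0.0143] [-4.1 -3.9  2.8] [-0.82  1.04  0.02]
32.3 [ 0.5375 -0.2997  0.0777] [ 0.4  0.2 -0.5] [-0.01 -0.05 -0.02]
32.92 [ 0.4062 -0.4656  0.1587] [ 0.6 -1.2 -0.4] [-0.01 -0.03  0.02]
```

View pics/c9.png

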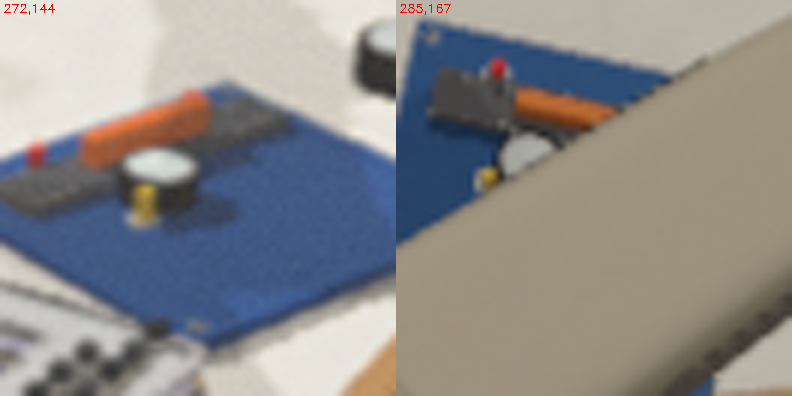

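```bash
python3 -c "
from h import *
s=Cam('scene');c=s
hsv=cv2.cvtColor(c.img,cv2.COLOR_RGB2HSV);m=((hsv[...,1]<50)&(hsv[...,2]>120)).astype('uint8')
N,l,st,ce=cv2.connectedComponentsWithStats(m);g=(298.5,171.5)
i=min((i for i in range(1,N) if 30<st[i,4]<500),key=lambda i:np.hypot(*(ce[i]-g)));print(ce[i],st[i],s.onz(ce[i],.03))
R=np.array([[np.cos(-.3245),-np.sin(-.3245)],[np.sin(-.3245),np.cos(-.3245)]])
for P in((.5065,-.3233),(.5098,-.3244)):
  print(((s.onz(ce[i],.03)[:2])-P)@R, s.proj([*(P+R@[.017,.027]),.03]))
# rib shift between earlier image c7 and now
a=cv2.imread('pics/c7.png')[:,:400];b=tile(c.img,(310,180),80,80,5)
f=lambda im:[np.round(np.mean(np.where(((h:=cv2.cvtColor(im,cv2.COLOR_BGR2HSV))[...,0]<14)&(h[...,1]>140)&(h[...,2]>120)&(np.arange(400)[None,:]>70)&(np.arange(400)[None,:]<120)),axis=1)/5,2)]
g2=lambda im:np.round(np.mean(np.where(((h:=cv2.cvtColor(im,cv2.COLOR_BGR2HSV))[...,0]<14)&(h[...,1]>140)&(h[...,2]>120)&(np.arange(400)[None,:]>=150)&(np.arange(400)[None,:]<190)),axis=1)/5,2)
print(f(a),f(b),g2(a),g2(b))"
```

```text
[298.12 171.  ] [293 169  12   5  50] [ 0.53351896 -0.30689547  0.03      ]
[0.02037851 0.02416297] [[298.20802587 171.58876547]]
[0.01690002 0.02415341] [[297.4645171  171.21688522]]
[array([27.94, 20.16])] [array([27.87, 20.09])] [23.44 32.97] [23.42 32.95]
```

```bash
python3 -c "
from bench import manip
print(manip.sign_off())"
```

```text
the job is handed in; nothing more can be done
None
```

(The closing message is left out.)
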